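Pin the drug drawers locked

TASK

Lock the small two-drawer drug cabinet: lift the steel locking pin out of its stand and thread it upright down through the eye of the upper drawer, then the eye of the lower drawer, and into the socket in the cabinet's foot, fully home with its collar resting on the upper eye, then let go. The drawers stand out of line, so feel for each hole and carry the drawers along with the pin until the next hole lines up, gently and never forcing the pin where it is blocked. Do not disturb the jar, the beaker or the weighing tray.

Things in the scene. Friction and masses are not known exactly. Their poses are not given: they have to be found in the camera images.
- cabinet: Fixed grey cabinet, two white drawers one above the other, 170 deep x 180 wide x 130 mm high. Origin: centre of its underside. Front along its own -x, about half-way between world +x and -y (within 0.3 rad). From each drawer front a level steel tongue stands out (44 mm wide, 58 long in x, 6 thick) with a 12.5 mm eye, 38 mm from its free end; tops of the tongues 123 and 68 mm above the table.
- upper_eye (a point): Centre of the upper eye, on the tongue's top face; moves with the upper drawer, axes as the cabinet's. Drawers slide along cabinet x with about 1.5 N friction each, stay where left and go both ways past the socket line. At the start this eye is 0 to 8 mm further out (cabinet -x) than the socket; the lower eye, hidden and not measured, lies 4 to 30 mm further in (+x) than the upper eye.
- socket (a point): Centre of the socket's mouth, 20 mm above the table, fixed at cabinet x = -140 mm, y = 0 in a steel foot block 60 x 60 x 20 mm below the eyes. Blind hole, 12.5 mm wide, 16 mm deep. All three holes have y = 0 in the cabinet. Axes as the cabinet's.
- stand: Fixed white post 44 x 44 mm, 127 mm tall, on a foot plate 80 x 80 x 8 mm; the pin hangs upright in the post's blind hole (12.5 mm wide, 121 mm deep, in its middle) with its collar resting on the post's top. Origin: centre of its underside.
- pin_grip (a point): Centre of the pin's round steel handle, diameter 20 mm, 50 mm tall (this point is 149 mm above the pin's tip; handle top 172 mm, handle bottom and collar top 122 mm above the tip). z runs up the pin. Pin mass about 0.12 kg.
- pin_tip (a point): Lower tip of the locking pin, on its axis. Steel rod 10 mm in diameter, 117 mm from the tip to the underside of its collar (25 mm wide, 5 mm thick); the last 2 mm taper to a flat 9 mm tip. Starts upright in the stand, tip 10 mm above the table, collar on the post; seated, it is 6 mm above the table with the collar on the upper tongue.
- pin: The whole pin; origin at its tip, z up. Moved sideways inside an eye it takes that drawer along. Its tip pressed on a tongue drags that drawer too, so lift it clear before each sideways step. Let down within about 1.5 mm of a hole's centre, the tapered tip slips in and draws the drawer into line. Pressing on the lower tongue with over 25 N, or anywhere on the cabinet with over 40 N, is forcing.
- jar: Bystander: loose white jar with a red cap, 60 mm diameter, 85 mm tall; origin at the centre of its underside.
- beaker: Bystander: loose glass beaker, 70 mm diameter, 90 mm tall; origin at the centre of its underside.
- weigh_boat: Bystander: loose white open weighing tray, 75 x 100 x 22 mm; origin at the centre of its underside.
Things that resemble listed ones, but are neither listed nor needed, are in the scene too. What is meant by the pin is not blue, and is the larger of those in its own colour. What is shaped like the stand but purple is not meant.

How it is judged:
On the way, in this order (a step that is already met when the one before it is completed fails the run):
1. the pin is lifted clear of its stand (z of pin_tip in the frame of stand above 0.129 m), for 0.1 s.
2. the pin's tip is through the upper eye (z of pin_tip in the frame of upper_eye below -0.01 m and horizontal distance between pin_tip and upper_eye below 0.008 m), for 0.1 s.
3. the pin's tip is through the lower eye (z of pin_tip in the frame of upper_eye below -0.066 m and horizontal distance between pin_tip and upper_eye below 0.012 m), for 0.1 s.
At the end, for the whole second after the job is handed in: The pin stands still and upright (within 0.08 rad) through both eyes with its tip in the socket: tip less than 9 mm above the table (6 mm when home, collar on the upper tongue), within 4 mm of the socket's axis, the handle within 10 mm of the upper eye's axis (height (world z) of pin_tip below 0.009 m and horizontal distance between pin_tip and socket below 0.004 m and horizontal distance between pin_grip and upper_eye below 0.01 m and angle between pin_tip's own z axis and vertical below 0.08 rad and linear speed of pin below 0.01 m/s); the robot touches nothing.
It fails at once if the pin is forced: more than 40 N between the pin and the cabinet or its drawers (contact force between pin and cabinet above 40 N).
It fails at once if the pin is forced against the lower tongue: more than 25 N on the cabinet and its drawers while the tip is 55 to 75 mm above the table (contact force between pin and cabinet above 25 N and height (world z) of pin_tip between 0.055 and 0.075 m and horizontal distance between pin_tip and upper_eye below 0.02 m).
It fails at once if the jar is moved by more than 20 mm (distance of jar from where it was at the start of the episode above 0.02 m).
It fails at once if the beaker is moved by more than 20 mm (distance of beaker from where it was at the start of the episode above 0.02 m).
It fails at once if the weighing tray is moved by more than 20 mm (distance of weigh_boat from where it was at the start of the episode above 0.02 m).
It also fails if it takes over 67 s, if anything falls off the work surface, if the arm or the gripper's body presses on something with over 40 N, if the wrist force passes 120 N, or if a joint passes its speed limit or range.

ROBOT

A 6-joint arm with a two-finger parallel gripper is mounted at the origin on the work surface. World frame = base frame: x ahead of the robot, y to its left, z up, the work surface at z = 0. Lengths are in m, angles in rad, forces in N, time in s.
With the tool pointing down it reaches from about 0.25 to 0.8 m from the base axis. Payload 8.5 kg.
Tool frame: the origin (TCP) lies at the very end of the fingers, on their centre line; the grasp point (between the pads) lies 19 mm behind it; z points along the fingers, y is the line along which they close (so a half turn about z gives the same grasp; the last joint's range is limited). The gripper opens to 85 mm and grips with 20 to 120 N. Pads are 22 mm wide; open, the fingers measure 114 mm over their backs; the gripper's body (76 mm by 85 mm) begins 54 mm behind the grasp point. The pads swing forward as they close: fully open they stand 13 mm farther back than shut.
Start: joints at [-1.129, 0.238, -0.013, 1.319, 0, 1.571], TCP at [0.224, -0.475, 0.231] pointing down, gripper open.
Joint ranges: [-2.66, 2.66], [-1.03, 1.9], [-1.14, 1.46], [-1.82, 2.27], [-1.45, 1.34], [-3.14, 3.14]. Speed limits (rad/s): [2.22, 2.22, 2.79, 3.14, 3.14, 3.14].

INTERFACE

Orientations are given as a unit quaternion [x, y, z, w].
In Python, from cell import monitor, cams, workorder, spotter gives the robot as it stands. The module is installed in compiled form; this text tells all that it offers.
- The arm moves only by the tool step_arm, never from a script. Its argument "moves" is a list of rows, each an object with "hand": the closure in counts, from 0 (fully open) to 255 (shut); "xyz": the shift along the tool's x, y, z in cm, a list of three; "twist": the turn, a rotation vector about the tool's x, y, z in degrees, a list of three. In form: [{"hand": hand, "xyz": [dx, dy, dz], "twist": [rx, ry, rz]}, ...]. A call has 1 to 5 rows; each row shifts and turns the commanded pose from where the row before left it, along the tool's axes as they then stand; what a row does not reach is not made up. A row lasts 1/8 s, in which the tool goes at most 62.5 mm and 10.7 degrees, less where a joint would pass 70% of its speed; a pose out of reach is approached as far as the arm can. A call with a gripper value outside its range is refused whole. The fingers move at their own pace and stop on an object; "squeeze" is the grip in N (left out, the last holds). Time passes only in rows, so rows that do not move let the fingers close. It gives the time, the measured TCP pose, the force, the opening and the grip force at its end, in the units of the state.
- monitor.observe(): the state, without advancing time (a new reading comes with each control period).
- cams.grab_frame(name): name is "side" or "top" or "wrist"; returns the picture (384x512x3 uint8, red, green, blue); there is no depth.
- cams.camera_model(name): a dict with "vertical_fov" (degrees; the focal length in pixels is half the picture's height over the tangent of half this angle, whatever the lens; pixels are square), "cx", "cy" (the principal point, pixels), "pose" (4x4, takes a point from camera to world coordinates). Camera axes: x right, y down, z forward; pixel columns grow to the right and rows downward; lengths in m; the calibration is good to about 2 mm. The wrist camera is an equidistant fisheye: a pixel r from the principal point sees the ray r / f radians off the axis. A picture is of the moment at which its call begins: read the wrist's pose just before it. camera_model takes no time and is no camera call; for the wrist camera it gives the pose at the moment of the call.
- workorder.hand_in(): hands the job in; it is judged then, once.
Trained networks look in the newest picture that a camera, given by its name, has taken for a name from the list of things; names that differ only in an ending like _2 or _b are one class to them, and where a whole thing is asked for, a point or a joint stands for the part that bears it (a point fixed in the world has none). Each returns a list of dicts, best first, with "score" (0 to 1); they miss things now and then, are a little off and sometimes report something else, mostly with a low value. They report only what shows in the picture. A call takes as long as a camera call. They do not tell look-alikes from the thing itself.
- spotter.find_in(camera, target): "at" ([row, column] in pixels, amid what is visible of it).
- spotter.tip_of(camera, target): "at" ([row, column] in pixels: a listed point, or the origin of a listed thing).
The state is a dict: "t": time; "joints": joint angles; "joint_vel": joint speeds; "effort": joint torques, N m; "tool_pos": TCP position; "tool_rot": TCP orientation; "ft_force": force on the tool from outside, world axes, zero at the start; "wrist_torque": the same for the moment, N m; "width": opening from 0.0 (shut) to 1.0 (fully open); "gripper_force": force on a finger pad.
Only numpy, scipy, OpenCV 4.12 (cv2) and the standard library are available. Lean on these libraries where they do the work, as an engineer would, in place of code of your own. Each camera call takes 0.05 s, during which the arm holds its last target. There are 200 camera calls.

## Working session

There is one attempt and no reset: what is moved stays moved. The work goes in short steps, Python scripts to look and compute and a tool call to move; the robot and the scene stay as the last step left them, time stands still between calls to the robot, and variables do not carry over. Pictures are saved under pics/ and viewed, at most 13 in all, crops included, and the job is handed in when it is done.

Besides the shell and the picture viewer there is one more tool, called after "Call:" as name(argument=value, ...), one argument or row to a line, values as JSON. step_arm: Moves the arm, as the interface text tells. Its arguments: {"type":"object","properties":{"moves":{"type":"array","items":{"type":"object","properties":{"hand":{"type":"number"},"xyz":{"type":"array","items":{"type":"number"}},"twist":{"type":"array","items":{"type":"number"}}}}},"squeeze":{"type":"number"}},"required":["moves"]}

```bash
mkdir -p pics
cat > h.py <<'E'
import numpy as np, cv2
from cell import monitor, cams, workorder, spotter
from scipy.spatial.transform import Rotation as R
def ray(name, rc, m=None):
    m = m or cams.camera_model(name); P=np.array(m["pose"]); f=192/np.tan(np.radians(m["vertical_fov"])/2)
    u=np.array([rc[1]-m["cx"], rc[0]-m["cy"]])/f
    if name=="wrist":
        r=np.hypot(*u); d=np.array([*(u/r*np.sin(r) if r>0 else u),np.cos(r)])
    else: d=np.array([*u,1])
    return P[:3,3], P[:3,:3]@(d/np.linalg.norm(d))
def atz(name, rc, z, m=None):
    o,d=ray(name,rc,m); return o+d*(z-o[2])/d[2]
def proj(name,p,m=None):
    m = m or cams.camera_model(name); P=np.array(m["pose"]); f=192/np.tan(np.radians(m["vertical_fov"])/2)
    q=P[:3,:3].T@(np.array(p)-P[:3,3])
    if name=="wrist":
        a=np.arctan2(np.hypot(q[0],q[1]),q[2]); v=q[:2]/np.hypot(q[0],q[1])*a
    else: v=q[:2]/q[2]
    return [v[1]*f+m["cy"], v[0]*f+m["cx"]]
def tri(obs):
    A=np.zeros((3,3));b=np.zeros(3)
    for o,d in obs:
        M=np.eye(3)-np.outer(d,d);A+=M;b+=M@o
    return np.linalg.solve(A,b)
def save(img,fn): cv2.imwrite("pics/"+fn,cv2.cvtColor(img,cv2.COLOR_RGB2BGR))
E
python3 - <<'E'
from h import *
s=monitor.observe();print(s)
a=cams.grab_frame("side");b=cams.grab_frame("top")
np.save("side.npy",a);np.save("top.npy",b)
save(np.vstack([a,b])[:, :],"a.png") if 0 else save(cv2.resize(np.hstack([a,b]),(800,300)),"a0.png")
save(cv2.resize(a,(800,600)),"side1.png");save(cv2.resize(b,(800,600)),"top1.png")
for c in ("side","top"):
    m=cams.camera_model(c);print(c,m["vertical_fov"],m["cx"],m["cy"],np.round(m["pose"],3).tolist())
    for t in ("upper_eye","socket","stand","pin_grip","pin_tip","cabinet","jar","beaker","weigh_boat"):
        print(c,t,[(np.round(x["at"],1).tolist(),round(x["score"],2)) for x in spotter.tip_of(c,t)][:4])
E
```

```text
{'t': 0.0, 'joints': array([-1.12903049e+00,  2.38765324e-01, -1.42743651e-02,  1.31919643e+00,
       -5.19621551e-06,  1.57078127e+00]), 'joint_vel': array([-2.23879482e-04, -6.42455879e-05, -1.35220789e-03,  8.14926058e-04,
        2.13599946e-04, -2.04471158e-05]), 'effort': array([-1.04101798e-04, -5.38776541e+01,  3.46435654e+01,  1.83584215e-02,
       -4.91012952e-05,  1.70508753e-05]), 'tool_pos': array([ 0.22427333, -0.47421515,  0.23067791]), 'tool_rot': array([ 9.75702487e-01,  2.19098467e-01, -1.60252547e-04, -7.01837610e-04]), 'ft_force': array([ 1.21437771, -0.03882632,  0.68746666]), 'wrist_torque': array([ 0.01011062, -0.0088932 , -0.0122185 ]), 'gripper_force': 0.0, 'width': 1.0009405600564103}
side 50.26452929650751 254.78943142809737 194.72733030618727 [[0.923, -0.228, 0.309, 0.241], [-0.384, -0.522, 0.762, -0.841], [-0.012, -0.822, -0.57, 0.675], [0.0, 0.0, 0.0, 1.0]]
side upper_eye [([276.0, 240.7], 0.6), ([156.1, 223.5], 0.57)]
side socket [([187.2, 223.9], 0.6), ([275.6, 240.0], 0.19)]
side stand [([339.8, 219.4], 0.89), ([277.4, 240.4], 0.76)]
side pin_grip [
[... 257 characters left out ...]
], 0.72)]
side weigh_boat [([219.8, 315.6], 0.7)]
top 47.65613060691393 251.82055735332304 192.09305978904285 [[0.022, -0.995, 0.1, 0.414], [-1.0, -0.022, 0.008, -0.125], [-0.006, -0.1, -0.995, 1.218], [0.0, 0.0, 0.0, 1.0]]
top upper_eye [([182.3, 160.2], 0.79), ([139.6, 299.9], 0.48)]
top socket [([192.2, 166.9], 0.95)]
top stand [([224.4, 286.6], 0.77), ([260.5, 341.8], 0.55)]
top pin_grip [([264.3, 304.0], 0.53), ([182.7, 161.6], 0.52), ([218.7, 295.8], 0.47), ([211.5, 330.5], 0.38)]
top pin_tip [([255.7, 298.9], 0.63), ([217.0, 326.8], 0.46)]
top cabinet []
top jar [([140.3, 301.2], 0.85)]
top beaker [([204.1, 364.0], 0.94), ([219.0, 289.8], 0.68)]
top weigh_boat [([133.0, 247.4], 0.96)]
```

View pics/side1.png

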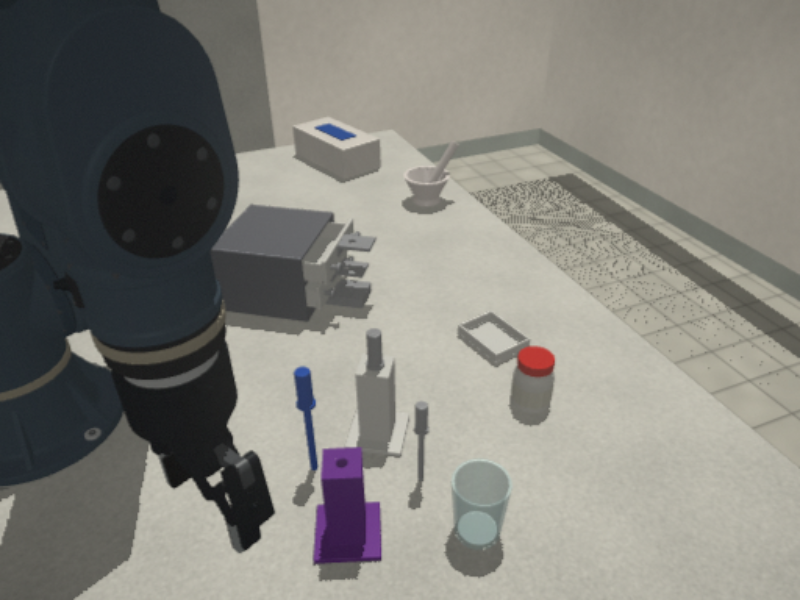

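View pics/top1.png

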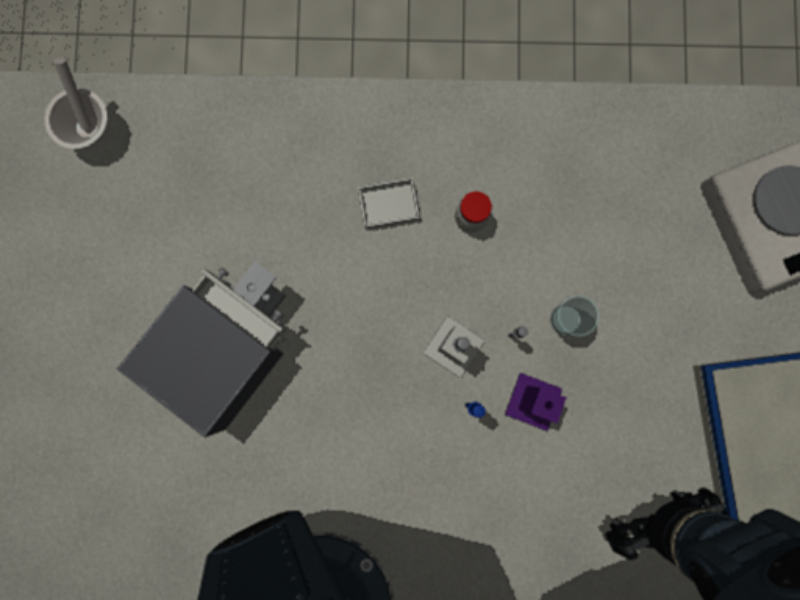

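The side view shows the white stand with a grey pin in it (handle at about row 215, col 240), beside a free blue pin (248,195), a smaller grey pin (268,270) and a purple stand (300,220). The top view shows the cabinet at lower left, with the upper tongue at about (182,162).

Candidates for the pin:
- **Grey in the white stand:** side (219,240). This is the larger grey one, so I choose it.
- **Small grey:** side (264,270). Rejected because it is the smaller of the two.
- **Blue:** side (245,195). Rejected by colour.

I'll check the choice with a close crop.

Run:
```python
from h import *
a=np.load("side.npy");b=np.load("top.npy")
c1=cv2.resize(a[190:350,170:300],(490,600),interpolation=cv2.INTER_CUBIC)
save(c1,"crop1.png")
c2=cv2.resize(b[150:250,120:320],(800,400),interpolation=cv2.INTER_CUBIC)
c3=cv2.resize(a[125:225,180:260],(480,600),interpolation=cv2.INTER_CUBIC)
save(np.hstack([cv2.resize(c1,(310,380)),cv2.resize(c3,(304,380))]),"crop1.png")
save(c2,"crop2.png")
def both(n,s,t):
    p=tri([ray("side",s),ray("top",t)]);print(n,p.round(4),"reproj",np.round(proj("side",p),1),np.round(proj("top",p),1))
both("grip",(219.4,240.3),(220,295.7)); 
for z in (.159,): print("side",atz("side",(219.4,240.3),z),"top",atz("top",(218.7,295.8),z))
print("eye",atz("side",(156.1,223.5),.123),atz("top",(182.3,160.2),.123))
print("socket",atz("side",(187.2,223.9),.02),atz("top",(192.2,166.9),.02))
print("stand",atz("top",(224.4,286.6),0))
# cabinet roof corners (from 800x600 top view)
for rc in ((288,185),(347,272),(436,207),(369,120)): print(atz("top",(rc[0]*.64,rc[1]*.64),.13).round(4))
for n,rc,z in (("jar",(140.3,301.2),.0),("beaker",(204,364),0),("boat",(133,247.4),0)): print(n,atz("top",rc,z).round(3))
```

```text
grip [ 0.4561 -0.2248  0.162 ] reproj [219.5 239.1] [219.1 296. ]
side [ 0.45972674 -0.22172472  0.159     ] top [ 0.45712433 -0.2246433   0.159     ]
eye [0.53278768 0.1020611  0.123     ] [0.54332096 0.11731059 0.123     ]
socket [0.52879541 0.1045812  0.02      ] [0.52827893 0.12025679 0.02      ]
stand [ 0.44715582 -0.21418549  0.        ]
[0.5351 0.2212 0.13  ]
[0.4431 0.0767 0.13  ]
[0.3005 0.1738 0.13  ]
[0.4027 0.3182 0.13  ]
jar [ 0.687 -0.252  0.   ]
beaker [ 0.509 -0.43   0.   ]
boat [ 0.705 -0.099  0.   ]
```

View pics/crop1.png

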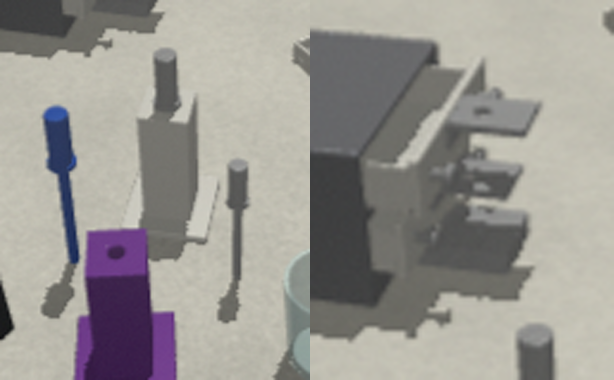

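View pics/crop2.png

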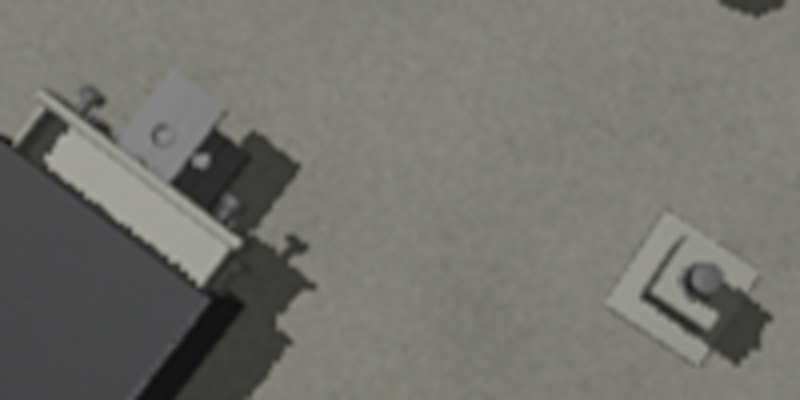

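The crops confirm that the pin in the white stand is grey, with the largest handle. The upper eye is at about (183.5,160.7) in the top view. I'll turn the tool so the fingers close along the cabinet's x axis, then hover near the pin.

Call:
step_arm(
  moves=[
    {"hand":0,"xyz":[0,0,-1],"twist":[0,0,-10]},
    {"hand":0,"xyz":[0,0,-1],"twist":[0,0,-10]},
    {"hand":0,"xyz":[0,0,-1],"twist":[0,0,-10]},
    {"hand":80,"xyz":[5,0.7,0],"twist":[0,0,0]},
    {"hand":80,"xyz":[5,0.7,0],"twist":[0,0,0]},
  ],
)

```text
t: 1.62
tool_pos: [0.2933, -0.3998, 0.2613]
tool_rot: [0.886, 0.463, 0.0, 0.0]
ft_force: [-0.2, -1.2, -0.4]
width: 0.682
gripper_force: 0.0
```

Call:
step_arm(
  moves=[
    {"hand":80,"xyz":[5,0.7,0],"twist":[0,0,0]},
    {"hand":80,"xyz":[5,0.7,0],"twist":[0,0,0]},
    {"hand":80,"xyz":[5,0.7,0],"twist":[0,0,0]},
    {"hand":80,"xyz":[4,0.6,0],"twist":[0,0,0]},
    {"hand":80,"xyz":[0,0,0],"twist":[0,0,0]},
  ],
)

```text
t: 2.25
tool_pos: [0.4247, -0.2576, 0.2612]
tool_rot: [0.885, 0.466, 0.0, -0.0]
ft_force: [-1.6, 0.2, 0.1]
width: 0.684
gripper_force: 0.0
```

```bash
cat >> h.py <<'E'
def tool():
    s=monitor.observe(); return s, np.array(s["tool_pos"]), R.from_quat(s["tool_rot"])
def togo(p):
    s,t,r=tool(); return (r.inv().apply(np.array(p)-t)*100).round(2)
E
python3 - <<'E'
from h import *
s,t,r=tool();print(s["t"],t,r.as_matrix().round(3).tolist(),s["width"],s["joints"].round(2))
m=cams.camera_model("wrist");a=cams.grab_frame("wrist");save(a,"w1.png")
print(m["vertical_fov"],m["cx"],m["cy"],np.round(m["pose"],3).tolist())
for n in ("pin_grip","stand","upper_eye","socket"):
  for x in spotter.tip_of("wrist",n)[:3]: print(n,np.round(x["at"],1),round(x["score"],2),atz("wrist",x["at"],dict(pin_grip=.159,stand=0,upper_eye=.123,socket=.02)[n],m).round(4))
print("exp grip px",proj("wrist",[.457,-.2245,.159],m),proj("wrist",[.457,-.2245,.182],m), togo([.457,-.2245,.25]))
E
```

```text
2.25 [ 0.42473159 -0.2576329   0.26121633] [[0.566, 0.824, 0.0], [0.824, -0.566, 0.0], [0.0, 0.0, -1.0]] 0.6840737262307918 [-0.55  0.18 -0.01  1.38  0.    1.63]
65.70646984690485 256.78060540164836 193.57822465324776 [[0.824, -0.545, -0.155, 0.465], [-0.567, -0.792, -0.226, -0.201], [0.0, 0.274, -0.962, 0.405], [0.0, 0.0, 0.0, 1.0]]
pin_grip [142.9 262.9] 0.9 [ 0.4538 -0.2259  0.159 ]
pin_grip [209.1 337.9] 0.81 [ 0.4766 -0.3121  0.159 ]
pin_grip [227. 192.] 0.63 [ 0.3586 -0.2516  0.159 ]
stand [130.6 261.6] 0.91 [ 0.4549 -0.2269  0.    ]
stand [247.5 264.3] 0.81 [ 0.3605 -0.3726  0.    ]
exp grip px [np.float64(139.37295162554003), np.float64(265.21654129717206)] [np.float64(142.2859847671408), np.float64(266.08673060664506)] [4.89 0.8  1.13]
```

View pics/w1.png

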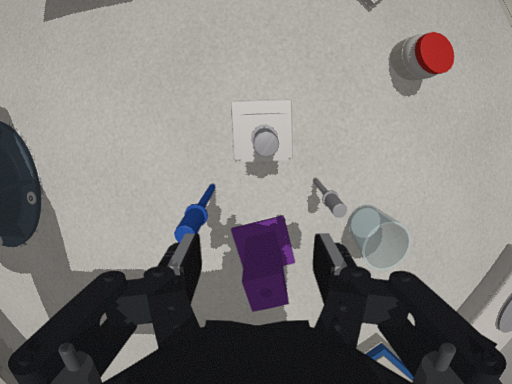

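The wrist view shows the handle top at about (142,265), which matches the predicted (142,266). Next I'll move over it and recheck.

Call:
step_arm(
  moves=[
    {"hand":80,"xyz":[4.9,0.7,0],"twist":[0,0,0]},
    {"hand":80,"xyz":[0,0,3],"twist":[0,0,0]},
    {"hand":80,"xyz":[0,0,0],"twist":[0,0,0]},
  ],
)

```text
t: 2.88
tool_pos: [0.4555, -0.2231, 0.2298]
tool_rot: [0.886, 0.464, -0.001, -0.001]
ft_force: [-0.2, 0.0, 0.8]
width: 0.688
gripper_force: 0.0
```

Run:
```python
from h import *
s,t,r=tool();print(s["t"],t,s["ft_force"])
m=cams.camera_model("wrist");a=cams.grab_frame("wrist");save(a,"w2.png")
for x in spotter.tip_of("wrist","pin_grip")[:3]: print(np.round(x["at"],1),round(x["score"],2),atz("wrist",x["at"],.159,m).round(4))
print("exp grip px",proj("wrist",[.457,-.2245,.159],m),proj("wrist",[.457,-.2245,.182],m), togo([.457,-.2245,.14]))
```

```text
2.875 [ 0.45545488 -0.22305058  0.22981302] [-0.15391832  0.03477317  0.78238715]
[206.7 254.8] 0.95 [ 0.4533 -0.2246  0.159 ]
[ 91.9 412.3] 0.37 [ 0.6065 -0.2183  0.159 ]
exp grip px [np.float64(203.97377725209057), np.float64(258.74397957348174)] [np.float64(214.34485094666422), np.float64(258.852027298999)] [-0.02  0.09  9.19]
```

View pics/w2.png

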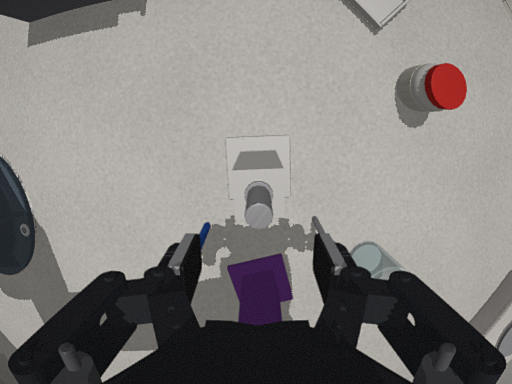

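The handle-top circle is at (213,259) against a predicted (214,259), so the estimate is good. I'll descend and grip.

Call:
step_arm(
  moves=[
    {"hand":80,"xyz":[0,0.1,3],"twist":[0,0,0]},
    {"hand":80,"xyz":[0,0,3],"twist":[0,0,0]},
    {"hand":80,"xyz":[0,0,3],"twist":[0,0,0]},
    {"hand":80,"xyz":[0,0,0],"twist":[0,0,0]},
  ],
)

```text
t: 3.48
tool_pos: [0.4566, -0.2239, 0.1408]
tool_rot: [0.886, 0.464, -0.001, -0.001]
ft_force: [0.2, -0.2, 0.3]
width: 0.686
gripper_force: 0.0
```

Call:
step_arm(
  moves=[
    {"hand":255,"xyz":[0,0,0],"twist":[0,0,0]},
    {"hand":255,"xyz":[0,0,0],"twist":[0,0,0]},
    {"hand":255,"xyz":[0,0,0],"twist":[0,0,0]},
    {"hand":255,"xyz":[0,0,0],"twist":[0,0,0]},
    {"hand":255,"xyz":[0,0,0],"twist":[0,0,0]},
  ],
  squeeze=80,
)

```text
t: 4.1
tool_pos: [0.4581, -0.224, 0.1429]
tool_rot: [0.886, 0.464, 0.001, 0.001]
ft_force: [-2.7, 0.3, 7.1]
width: 0.213
gripper_force: 77.6
```

Call:
step_arm(
  moves=[
    {"hand":255,"xyz":[0,0,-1],"twist":[0,0,0]},
    {"hand":255,"xyz":[0,0,-3],"twist":[0,0,0]},
    {"hand":255,"xyz":[0,0,-3],"twist":[0,0,0]},
    {"hand":255,"xyz":[0,0,-3],"twist":[0,0,0]},
    {"hand":255,"xyz":[0,0,-3.5],"twist":[0,0,0]},
  ],
)

```text
t: 4.72
tool_pos: [0.4575, -0.2236, 0.278]
tool_rot: [0.886, 0.464, 0.0, 0.0]
ft_force: [1.3, 0.1, -0.7]
width: 0.218
gripper_force: 78.0
```

Call:
step_arm(
  moves=[
    {"hand":255,"xyz":[0,0,-1],"twist":[0,0,0]},
    {"hand":255,"xyz":[0,0,0],"twist":[0,0,0]},
  ],
)

```text
t: 4.97
tool_pos: [0.4579, -0.2238, 0.2866]
tool_rot: [0.886, 0.464, 0.0, 0.0]
ft_force: [0.9, -0.5, -1.6]
width: 0.217
gripper_force: 78.1
```

Run:
```python
from h import *
s,t,r=tool();print(s["t"],t,s["ft_force"],s["width"],s["gripper_force"])
for c in ("side","top","wrist"):
    m=cams.camera_model(c);a=cams.grab_frame(c);np.save(c+"2.npy",a)
    for n in ("pin_tip","pin_grip","upper_eye","socket"): 
        print(c,n,[(np.round(x["at"],1).tolist(),round(x["score"],2)) for x in spotter.tip_of(c,n)][:3])
    print(c,proj(c,[t[0],t[1],t[2]-.13],m),"eyeexp",proj(c,[.541,.116,.123],m))
m=cams.camera_model("wrist")
for x in spotter.tip_of("wrist","upper_eye")[:2]: print(atz("wrist",x["at"],.123,m))
print(togo([.541,.116,.28]))
```

```text
4.975 [ 0.45787212 -0.22376708  0.28655563] [ 0.88302363 -0.46741156 -1.6248167 ] 0.21735556290537966 78.09716820716858
side pin_tip [([296.5, 200.9], 0.94), ([306.9, 269.8], 0.85), ([221.3, 241.3], 0.59)]
side pin_grip [([269.5, 269.7], 0.69), ([159.2, 239.3], 0.63), ([243.9, 194.1], 0.55)]
side upper_eye [([155.6, 222.5], 0.76)]
side socket [([183.9, 222.5], 0.9)]
side [np.float64(221.1417303558015), np.float64(239.84538255026618)] eyeexp [np.float64(153.24941434702703), np.float64(224.66713220466562)]
top pin_tip []
top pin_grip []
top upper_eye [([182.4, 163.2], 0.76)]
top socket [([190.5, 168.2], 0.91)]
top [np.float64(218.42399730648356), np.float64(295.34886208467947)] eyeexp [np.float64(183.21809374616544), np.float64(160.67533460414393)]
wrist pin_tip [([208.9, 209.9], 0.89), ([203.8, 303.8], 0.8), ([183.8, 256.9], 0.78)]
wrist pin_grip [([259.2, 191.4], 0.94), ([239.5, 320.2], 0.92), ([265.6, 255.8], 0.85)]
wrist upper_eye []
wrist socket []
wrist [np.float64(184.56003598619245), np.float64(256.23669144068333)] eyeexp [np.float64(-86.51229595702668), np.float64(150.5600012363456)]
[ 32.68 -12.48   0.63]
```

Call:
step_arm(
  moves=[
    {"hand":255,"xyz":[3,-1.5,0],"twist":[0,0,0]},
    {"hand":255,"xyz":[5,-2.2,0],"twist":[0,0,0]},
    {"hand":255,"xyz":[5,-2.2,0],"twist":[0,0,0]},
    {"hand":255,"xyz":[5,-2.2,0],"twist":[0,0,0]},
    {"hand":255,"xyz":[5,-2.2,0],"twist":[0,0,0]},
  ],
)

```text
t: 6.4
tool_pos: [0.504, 0.0258, 0.2865]
tool_rot: [0.886, 0.464, 0.0, 0.0]
ft_force: [1.4, 0.2, -1.7]
width: 0.211
gripper_force: 78.1
```

Call:
step_arm(
  moves=[
    {"hand":255,"xyz":[4,-2.2,0],"twist":[0,0,0]},
    {"hand":255,"xyz":[0,0,0],"twist":[0,0,0]},
    {"hand":255,"xyz":[0,0,0],"twist":[0,0,0]},
  ],
)

```text
t: 6.78
tool_pos: [0.5084, 0.0694, 0.2862]
tool_rot: [0.886, 0.464, -0.0, 0.0]
ft_force: [1.1, -0.2, -1.4]
width: 0.216
gripper_force: 78.1
```

Run:
```python
from h import *
s,t,r=tool();print(s["t"],t,r.as_matrix().round(3).tolist(),s["ft_force"],s["joints"].round(2))
m=cams.camera_model("wrist");a=cams.grab_frame("wrist");np.save("w3.npy",a)
for n,z in (("pin_tip",.153),("upper_eye",.123),("socket",.02)):
    for x in spotter.tip_of("wrist",n)[:2]: print(n,np.round(x["at"],1),round(x["score"],2),atz("wrist",x["at"],z,m).round(4))
print("exp eye",proj("wrist",[.541,.116,.123],m),"tip",proj("wrist",[t[0],t[1],t[2]-.133],m),togo([.541,.116,.28]))
save(cv2.resize(a,(800,600),interpolation=cv2.INTER_CUBIC),"w3.png")
```

```text
6.775 [0.5084325  0.06941114 0.28624267] [[0.569, 0.823, -0.0], [0.823, -0.569, -0.0], [-0.0, -0.0, -1.0]] [ 1.07559813 -0.23399708 -1.44800421] [ 0.14  0.21  0.08  1.45 -0.    2.31]
pin_tip [183.8 256.1] 0.59 [0.5085 0.0692 0.153 ]
exp eye [np.float64(122.77072253123227), np.float64(256.1778645813251)] tip [np.float64(183.69754555376372), np.float64(255.8823503540469)] [ 5.76 -0.04  0.65]
```

View pics/w3.png

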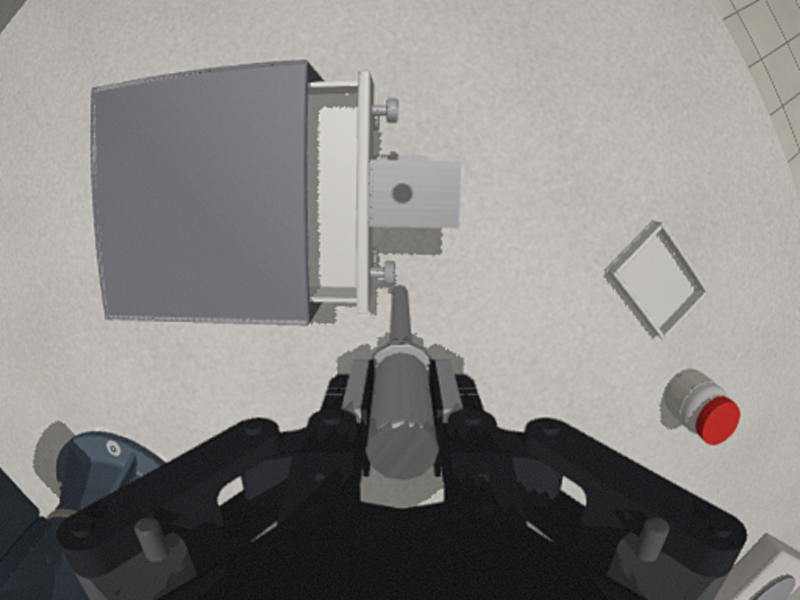

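The view shows the upper eye at 800×600 pixel (402,193), or (123.5,257.6) unscaled, about 1 px from the estimate. The pin tip is at (400,290), straight below the handle. I'll refine the eye with a blob centroid and the cabinet yaw from the tongue edges.

Run:
```python
from h import *
m=cams.camera_model("wrist");g=cv2.cvtColor(np.load("w3.npy"),cv2.COLOR_RGB2GRAY).astype(float)
p=g[114:134,246:270]; bg=np.median(p); w=np.clip(bg-25-p,0,None); yy,xx=np.mgrid[114:134,246:270]
c=((w*yy).sum()/w.sum(),(w*xx).sum()/w.sum()); e=atz("wrist",c,.123,m)
print("eye",c,e,"area",(w>0).sum())
s,t,r=tool();print("togo",togo([*e[:2],.2862]))
# tongue free-end corners & edges
for rc in ((161,370),(163,461),(228,459),(227,370)): print(r.inv().apply(atz("wrist",(rc[0]*.64,rc[1]*.64),.123,m)-e).round(4))
# drawer front panel top edge (z~.13?) ends
for rc in ((72,372),(312,368)): print(r.inv().apply(atz("wrist",(rc[0]*.64,rc[1]*.64),.125,m)-e).round(4))
```

```text
eye (np.float64(123.32919495635305), np.float64(257.04694471387)) [0.54164388 0.11400042 0.123     ] area 137
togo [5.63 0.12 0.03]
[ 0.0211 -0.0206  0.    ]
[0.0201 0.0389 0.    ]
[-0.0233  0.0382  0.    ]
[-0.0227 -0.021  -0.    ]
[ 0.0806 -0.0191 -0.002 ]
[-0.081  -0.0232 -0.002 ]
```

Call:
step_arm(
  moves=[
    {"hand":255,"xyz":[3,0.1,0],"twist":[0,0,0]},
    {"hand":255,"xyz":[2.6,0,0],"twist":[0,0,1]},
    {"hand":255,"xyz":[0,0,1],"twist":[0,0,0]},
    {"hand":255,"xyz":[0,0,1],"twist":[0,0,0]},
    {"hand":255,"xyz":[0,0,0],"twist":[0,0,0]},
  ],
)

```text
t: 7.6
tool_pos: [0.5403, 0.114, 0.2654]
tool_rot: [0.89, 0.456, -0.001, -0.0]
ft_force: [-0.2, -0.2, -1.4]
width: 0.216
gripper_force: 78.2
```

Run:
```python
from h import *
s,t,r=tool();print(s["t"],t,s["ft_force"])
m=cams.camera_model("wrist");a=cams.grab_frame("wrist");np.save("w4.npy",a)
print("exp tip",proj("wrist",[t[0],t[1],t[2]-.133],m),"eye",proj("wrist",[.5416,.1137,.123],m),"togo",togo([.5414,.1137,t[2]]))
c=a[130:250,200:320];save(cv2.resize(c,(600,600),interpolation=cv2.INTER_CUBIC),"w4.png")
```

```text
7.6 [0.54029016 0.11396629 0.26538344] [-0.22258266 -0.21146861 -1.39867315]
exp tip [np.float64(183.54415339808799), np.float64(256.04288577976837)] eye [np.float64(180.69413279674538), np.float64(257.3050627783518)] togo [0.01 0.09 0.06]
```

View pics/w4.png

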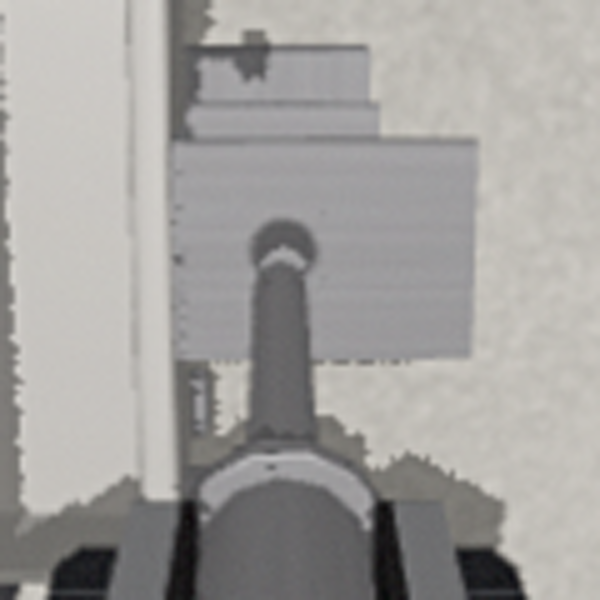

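The crop shows the eye centred at about (250,283) with the tip directly over it, within 1 mm. Behind the upper tongue, the lower tongue's corner shows at (103,379) and the foot block's at (45,368). Those corners give the lower-eye and socket offsets for free.

Run:
```python
from h import *
s,t,r=tool();m=cams.camera_model("wrist")
f=lambda r_,c,z: (r.inv().apply(atz("wrist",(130+r_/5-.4,200+c/5-.4),z,m)-t)*1000).round(1)
print("eye",f(250,283,.123),"upper corners",f(141,477,.123),f(357,471,.123))
print("lower corner",f(103,379,.068)," foot corner",f(45,368,.02))
```

```text
eye [  1.7   0.3 143. ] upper corners [ 23.7  38.4 143. ] [-20.5  38.5 143. ]
lower corner [ 23.8  22.5 198. ]  foot corner [ 32.8  22.5 246. ]
```

Call:
step_arm(
  moves=[
    {"hand":255,"xyz":[0.05,0.05,0.5],"twist":[0,0,0]},
    {"hand":255,"xyz":[0,0,0.4],"twist":[0,0,0]},
    {"hand":255,"xyz":[0,0,0.2],"twist":[0,0,0]},
    {"hand":255,"xyz":[0,0,0.2],"twist":[0,0,0]},
  ],
)

```text
t: 8.15
tool_pos: [0.542, 0.1151, 0.2532]
tool_rot: [0.89, 0.456, 0.0, -0.0]
ft_force: [1.1, -0.1, -2.0]
width: 0.211
gripper_force: 78.2
```

From the corners, the upper eye is about 8 mm out from the socket, and the lower eye is about 16 mm further in than the upper. The tip seems to have entered the eye, so I'll continue gently.

Call:
step_arm(
  moves=[
    {"hand":255,"xyz":[0,0,0.3],"twist":[0,0,0]},
    {"hand":255,"xyz":[0,0,0.3],"twist":[0,0,0]},
  ],
)

```text
t: 8.4
tool_pos: [0.542, 0.1151, 0.2471]
tool_rot: [0.89, 0.456, 0.0, -0.0]
ft_force: [-0.1, -0.4, -0.9]
width: 0.211
gripper_force: 78.2
```

Call:
step_arm(
  moves=[
    {"hand":255,"xyz":[0,0,0.5],"twist":[0,0,0]},
    {"hand":255,"xyz":[0,0,0.5],"twist":[0,0,0]},
    {"hand":255,"xyz":[0,0,0.5],"twist":[0,0,0]},
    {"hand":255,"xyz":[0,0,0.5],"twist":[0,0,0]},
    {"hand":255,"xyz":[0,0,0],"twist":[0,0,0]},
  ],
)

```text
t: 9.02
tool_pos: [0.5418, 0.1151, 0.2268]
tool_rot: [0.89, 0.456, -0.0, -0.0]
ft_force: [1.0, 0.8, -1.7]
width: 0.218
gripper_force: 78.0
```

Run:
```python
from h import *
s,t,r=tool();print(s["t"],t,s["ft_force"],s["wrist_torque"])
m=cams.camera_model("wrist");a=cams.grab_frame("wrist");np.save("w5.npy",a)
c=a[110:260,190:340];save(cv2.resize(c,(600,600),interpolation=cv2.INTER_CUBIC),"w5.png")
print("exp lower-eye corner px",proj("wrist",t+r.apply([.0238,.0225,.198-(.2654-t[2])]),m))
```

```text
9.025 [0.54177927 0.1150854  0.22683927] [ 1.006154    0.82193466 -1.74056737] [ 0.28288443 -0.08204111  0.00580919]
exp lower-eye corner px [np.float64(155.13141805255367), np.float64(277.7284164040987)]
```

View pics/w5.png

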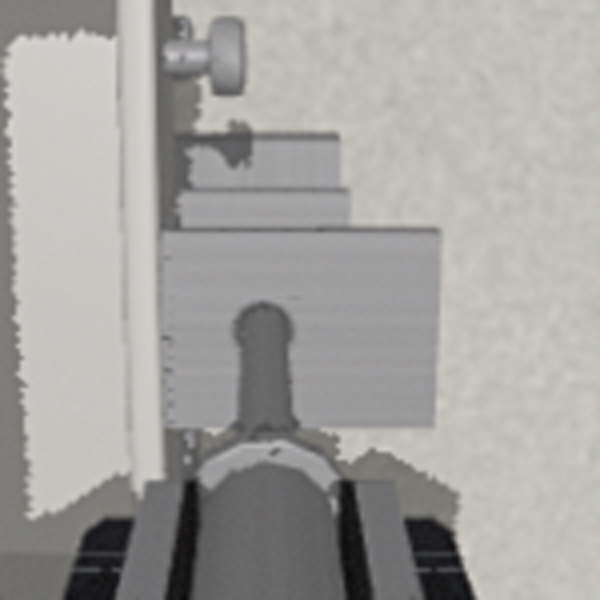

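The pin is through the upper eye. I'll remeasure the lower tongue and foot corners, at crop pixels (187,349) and (134,339).

Run:
```python
from h import *
s,t,r=tool();m=cams.camera_model("wrist");a=np.load("w5.npy");g=cv2.cvtColor(a,cv2.COLOR_RGB2GRAY).astype(float)
f=lambda r_,c,z: (r.inv().apply(atz("wrist",(110+r_/4-.4,190+c/4-.4),z,m)-t)*1000).round(1)
print("eye",f(331,264,.123),"upper corners",f(230,440,.123),f(427,435,.123))
print("lower corner",f(187,349,.068)," foot corner",f(134,339,.02))
```

```text
eye [ -0.5  -0.2 104.1] upper corners [ 21.9  37.4 104.1] [-22.8  38.  104.1]
lower corner [ 22.5  21.6 159.1]  foot corner [ 31.   21.7 207.1]
```

The lower eye is 16.3 mm in along tool -y. I'll carry the upper drawer there with the tip at about 94 mm, clear of the lower tongue.

Call:
step_arm(
  moves=[
    {"hand":255,"xyz":[0,-0.33,0],"twist":[0,0,0]},
    {"hand":255,"xyz":[0,-0.33,0],"twist":[0,0,0]},
    {"hand":255,"xyz":[0,-0.33,0],"twist":[0,0,0]},
    {"hand":255,"xyz":[0,-0.33,0],"twist":[0,0,0]},
    {"hand":255,"xyz":[0,-0.32,0],"twist":[0,0,0]},
  ],
)

```text
t: 9.7
tool_pos: [0.5285, 0.1248, 0.2274]
tool_rot: [0.89, 0.456, 0.0, -0.0]
ft_force: [2.1, 0.7, -1.8]
width: 0.215
gripper_force: 77.9
```

Call:
step_arm(
  moves=[
    {"hand":255,"xyz":[0,0,0.5],"twist":[0,0,0]},
    {"hand":255,"xyz":[0,0,0.5],"twist":[0,0,0]},
    {"hand":255,"xyz":[0,0,0.5],"twist":[0,0,0]},
    {"hand":255,"xyz":[0,0,0.3],"twist":[0,0,0]},
    {"hand":255,"xyz":[0,0,0],"twist":[0,0,0]},
  ],
)

```text
t: 10.32
tool_pos: [0.5285, 0.1246, 0.2089]
tool_rot: [0.89, 0.456, -0.0, -0.0]
ft_force: [1.0, 1.3, -2.7]
width: 0.214
gripper_force: 78.0
```

Run:
```python
from h import *
s,t,r=tool();print(s["t"],t,r.as_rotvec(),s["ft_force"],s["wrist_torque"],s["width"])
```

```text
10.325 [0.5284785  0.12457633 0.20889712] [-2.79501138e+00 -1.43363634e+00  9.41918389e-04] [ 0.95341781  1.3475129  -2.6573152 ] [ 0.32158441 -0.41101609 -0.00983989] 0.21407936372466752
```

Call:
step_arm(
  moves=[
    {"hand":255,"xyz":[0,0,0.2],"twist":[0,0,0]},
    {"hand":255,"xyz":[0,0,0.2],"twist":[0,0,0]},
    {"hand":255,"xyz":[0,0,0.2],"twist":[0,0,0]},
    {"hand":255,"xyz":[0,0,0.1],"twist":[0,0,0]},
  ],
)

```text
t: 10.82
tool_pos: [0.5286, 0.1247, 0.2022]
tool_rot: [0.89, 0.456, -0.0, -0.0]
ft_force: [1.3, 0.6, -1.2]
width: 0.214
gripper_force: 78.0
```

Call:
step_arm(
  moves=[
    {"hand":255,"xyz":[0,0,0.1],"twist":[0,0,0]},
    {"hand":255,"xyz":[0,0,0.1],"twist":[0,0,0]},
  ],
)

```text
t: 11.08
tool_pos: [0.5286, 0.1246, 0.2003]
tool_rot: [0.89, 0.456, -0.0, -0.0]
ft_force: [-0.0, 0.7, -1.5]
width: 0.215
gripper_force: 78.0
```

Call:
step_arm(
  moves=[
    {"hand":255,"xyz":[0,0,0.1],"twist":[0,0,0]},
    {"hand":255,"xyz":[0,0,0.1],"twist":[0,0,0]},
  ],
)

```text
t: 11.32
tool_pos: [0.5286, 0.1246, 0.1983]
tool_rot: [0.89, 0.456, 0.0, -0.0]
ft_force: [1.7, 0.8, -1.0]
width: 0.214
gripper_force: 78.0
```

Call:
step_arm(
  moves=[
    {"hand":255,"xyz":[0,0,0.1],"twist":[0,0,0]},
    {"hand":255,"xyz":[0,0,0.1],"twist":[0,0,0]},
  ],
)

```text
t: 11.58
tool_pos: [0.5286, 0.1246, 0.1962]
tool_rot: [0.89, 0.456, -0.0, -0.0]
ft_force: [0.8, 1.5, -0.2]
width: 0.216
gripper_force: 78.0
```

Call:
step_arm(
  moves=[
    {"hand":255,"xyz":[0,0,0.15],"twist":[0,0,0]},
    {"hand":255,"xyz":[0,0,0.15],"twist":[0,0,0]},
  ],
)

```text
t: 11.82
tool_pos: [0.5286, 0.1246, 0.1932]
tool_rot: [0.89, 0.456, 0.0, -0.0]
ft_force: [1.2, 0.6, -0.3]
width: 0.214
gripper_force: 78.0
```

Call:
step_arm(
  moves=[
    {"hand":255,"xyz":[0,0,0.2],"twist":[0,0,0]},
    {"hand":255,"xyz":[0,0,0.2],"twist":[0,0,0]},
  ],
)

```text
t: 12.08
tool_pos: [0.5286, 0.1246, 0.1892]
tool_rot: [0.89, 0.456, 0.0, -0.0]
ft_force: [0.8, 1.2, 0.1]
width: 0.218
gripper_force: 78.0
```

Call:
step_arm(
  moves=[
    {"hand":255,"xyz":[0,0,0.2],"twist":[0,0,0]},
    {"hand":255,"xyz":[0,0,0.2],"twist":[0,0,0]},
    {"hand":255,"xyz":[0,0,0.2],"twist":[0,0,0]},
  ],
)

```text
t: 12.45
tool_pos: [0.5286, 0.1247, 0.1832]
tool_rot: [0.89, 0.456, 0.0, -0.0]
ft_force: [2.5, 1.2, 0.1]
width: 0.214
gripper_force: 78.0
```

The tip is through the lower eye with no contact force. I'll lower to about 35 mm, then carry both drawers back out 8 mm to the socket line.

Call:
step_arm(
  moves=[
    {"hand":255,"xyz":[0,0,0.4],"twist":[0,0,0]},
    {"hand":255,"xyz":[0,0,0.4],"twist":[0,0,0]},
    {"hand":255,"xyz":[0,0,0.4],"twist":[0,0,0]},
    {"hand":255,"xyz":[0,0,0],"twist":[0,0,0]},
  ],
)

```text
t: 12.95
tool_pos: [0.5285, 0.1246, 0.1709]
tool_rot: [0.89, 0.456, -0.0, -0.0]
ft_force: [2.2, 2.0, -2.4]
width: 0.217
gripper_force: 78.0
```

Call:
step_arm(
  moves=[
    {"hand":255,"xyz":[0,0.2,0],"twist":[0,0,0]},
    {"hand":255,"xyz":[0,0.2,0],"twist":[0,0,0]},
    {"hand":255,"xyz":[0,0.2,0],"twist":[0,0,0]},
    {"hand":255,"xyz":[0,0.2,0],"twist":[0,0,0]},
    {"hand":255,"xyz":[0,0,0],"twist":[0,0,0]},
  ],
)

```text
t: 13.58
tool_pos: [0.5352, 0.1198, 0.1712]
tool_rot: [0.89, 0.456, -0.0, 0.0]
ft_force: [-1.0, 2.8, -3.0]
width: 0.212
gripper_force: 78.2
```

Run:
```python
from h import *
s,t,r=tool();print(s["t"],t,s["ft_force"])
m=cams.camera_model("wrist");a=cams.grab_frame("wrist");np.save("w6.npy",a)
a1=a[90:270,170:350];save(cv2.resize(a1,(600,600),interpolation=cv2.INTER_CUBIC),"w6.png")
```

```text
13.575 [0.53523241 0.11980018 0.17123772] [-0.98428042  2.77188707 -3.03768203]
```

View pics/w6.png

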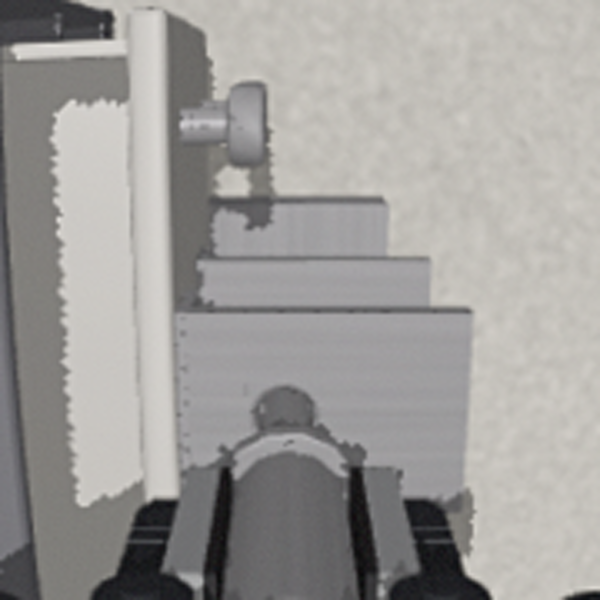

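The upper and lower tongues now stand in line, with free ends at columns 472 and 431. The foot's corner is at (200,387).

Run:
```python
from h import *
s,t,r=tool();m=cams.camera_model("wrist")
f=lambda r_,c,z: (r.inv().apply(atz("wrist",(90+r_/3.333-.4,170+c/3.333-.4),z,m)-t)*1000).round(1)
print("upper",f(309,472,.123),"lower",f(258,431,.068),"foot",f(200,387,.02))
```

```text
upper [22.2 37.4 48.3] lower [ 22.1  36.7 103.3] foot [ 30.6  29.8 151.3]
```

Call:
step_arm(
  moves=[
    {"hand":255,"xyz":[0,0,0.3],"twist":[0,0,0]},
    {"hand":255,"xyz":[0,0,0.3],"twist":[0,0,0]},
    {"hand":255,"xyz":[0,0,0.2],"twist":[0,0,0]},
  ],
)

```text
t: 14.0
tool_pos: [0.5353, 0.12, 0.1633]
tool_rot: [0.89, 0.456, 0.0, 0.0]
ft_force: [1.1, 1.9, 1.9]
width: 0.212
gripper_force: 78.2
```

Call:
step_arm(
  moves=[
    {"hand":255,"xyz":[0,0,0.2],"twist":[0,0,0]},
    {"hand":255,"xyz":[0,0,0.2],"twist":[0,0,0]},
    {"hand":255,"xyz":[0,0,0.2],"twist":[0,0,0]},
    {"hand":255,"xyz":[0,0,0.2],"twist":[0,0,0]},
  ],
)

```text
t: 14.5
tool_pos: [0.5352, 0.12, 0.1552]
tool_rot: [0.89, 0.456, 0.0, -0.0]
ft_force: [0.7, 2.7, -0.0]
width: 0.215
gripper_force: 78.4
```

Call:
step_arm(
  moves=[
    {"hand":255,"xyz":[0,0,0.1],"twist":[0,0,0]},
    {"hand":255,"xyz":[0,0,0.1],"twist":[0,0,0]},
  ],
)

```text
t: 14.75
tool_pos: [0.5352, 0.12, 0.1533]
tool_rot: [0.89, 0.456, 0.0, -0.0]
ft_force: [0.6, 2.3, -0.1]
width: 0.214
gripper_force: 78.4
```

Call:
step_arm(
  moves=[
    {"hand":255,"xyz":[0,0,0.1],"twist":[0,0,0]},
    {"hand":255,"xyz":[0,0,0.1],"twist":[0,0,0]},
  ],
)

```text
t: 15.0
tool_pos: [0.5352, 0.12, 0.1513]
tool_rot: [0.89, 0.456, 0.0, -0.0]
ft_force: [1.1, 2.3, 0.6]
width: 0.212
gripper_force: 78.4
```

Call:
step_arm(
  moves=[
    {"hand":255,"xyz":[0,0,0.1],"twist":[0,0,0]},
    {"hand":255,"xyz":[0,0,0.1],"twist":[0,0,0]},
  ],
)

```text
t: 15.25
tool_pos: [0.5351, 0.12, 0.1493]
tool_rot: [0.89, 0.456, 0.0, -0.0]
ft_force: [0.8, 4.1, -0.2]
width: 0.212
gripper_force: 78.4
```

Call:
step_arm(
  moves=[
    {"hand":255,"xyz":[0,0,0.1],"twist":[0,0,0]},
    {"hand":255,"xyz":[0,0,0.1],"twist":[0,0,0]},
  ],
)

```text
t: 15.5
tool_pos: [0.5351, 0.12, 0.1473]
tool_rot: [0.89, 0.456, 0.0, -0.0]
ft_force: [0.6, 3.0, 0.6]
width: 0.215
gripper_force: 78.4
```

Call:
step_arm(
  moves=[
    {"hand":255,"xyz":[0,0,0.1],"twist":[0,0,0]},
    {"hand":255,"xyz":[0,0,0.1],"twist":[0,0,0]},
  ],
)

```text
t: 15.75
tool_pos: [0.5351, 0.12, 0.1453]
tool_rot: [0.89, 0.456, 0.0, -0.0]
ft_force: [0.4, 3.4, 1.7]
width: 0.211
gripper_force: 78.4
```

The tip is in the socket at about 12 mm. I'll go on down until the collar touches.

Call:
step_arm(
  moves=[
    {"hand":255,"xyz":[0,0,0.1],"twist":[0,0,0]},
    {"hand":255,"xyz":[0,0,0.1],"twist":[0,0,0]},
  ],
)

```text
t: 16.0
tool_pos: [0.5352, 0.12, 0.1433]
tool_rot: [0.89, 0.456, 0.0, -0.0]
ft_force: [1.2, 4.1, 1.9]
width: 0.211
gripper_force: 78.4
```

Call:
step_arm(
  moves=[
    {"hand":255,"xyz":[0,0,0.1],"twist":[0,0,0]},
    {"hand":255,"xyz":[0,0,0.1],"twist":[0,0,0]},
  ],
)

```text
t: 16.25
tool_pos: [0.5351, 0.12, 0.1413]
tool_rot: [0.89, 0.456, 0.0, -0.0]
ft_force: [0.8, 3.5, 2.0]
width: 0.216
gripper_force: 78.4
```

Call:
step_arm(
  moves=[
    {"hand":255,"xyz":[0,0,0.1],"twist":[0,0,0]},
  ],
)

```text
t: 16.38
tool_pos: [0.5351, 0.12, 0.1403]
tool_rot: [0.89, 0.456, 0.0, -0.0]
ft_force: [0.9, 4.5, 1.2]
width: 0.215
gripper_force: 78.5
```

Call:
step_arm(
  moves=[
    {"hand":255,"xyz":[0,0,0.1],"twist":[0,0,0]},
  ],
)

```text
t: 16.5
tool_pos: [0.5352, 0.12, 0.1393]
tool_rot: [0.89, 0.456, 0.0, -0.0]
ft_force: [-0.2, 4.9, 1.2]
width: 0.212
gripper_force: 78.5
```

Call:
step_arm(
  moves=[
    {"hand":255,"xyz":[0,0,0.05],"twist":[0,0,0]},
  ],
)

```text
t: 16.62
tool_pos: [0.5352, 0.12, 0.139]
tool_rot: [0.89, 0.456, 0.0, -0.0]
ft_force: [-1.0, 3.6, 7.9]
width: 0.216
gripper_force: 78.7
```

Call:
step_arm(
  moves=[
    {"hand":255,"xyz":[0,0,0.05],"twist":[0,0,0]},
  ],
)

```text
t: 16.75
tool_pos: [0.5353, 0.12, 0.1389]
tool_rot: [0.89, 0.456, 0.0, 0.0]
ft_force: [-0.7, 3.5, 11.8]
width: 0.213
gripper_force: 79.1
```

The collar makes contact at exactly the predicted height. I'll ease off and release.

Call:
step_arm(
  moves=[
    {"hand":255,"xyz":[0,0,-0.03],"twist":[0,0,0]},
    {"hand":255,"xyz":[0,0,0],"twist":[0,0,0]},
  ],
  squeeze=20,
)

```text
t: 17.0
tool_pos: [0.5353, 0.12, 0.1389]
tool_rot: [0.89, 0.456, 0.0, 0.0]
ft_force: [0.2, 4.3, 6.4]
width: 0.213
gripper_force: 79.1
```

Call:
step_arm(
  moves=[
    {"hand":120,"xyz":[0,0,0],"twist":[0,0,0]},
    {"hand":60,"xyz":[0,0,0],"twist":[0,0,0]},
    {"hand":60,"xyz":[0,0,0],"twist":[0,0,0]},
    {"hand":60,"xyz":[0,0,0],"twist":[0,0,0]},
  ],
)

```text
t: 17.5
tool_pos: [0.535, 0.1198, 0.1384]
tool_rot: [0.89, 0.456, -0.0, 0.0]
ft_force: [-0.2, -0.7, 0.2]
width: 0.766
gripper_force: 0.0
```

Call:
step_arm(
  moves=[
    {"hand":60,"xyz":[0,0,-2],"twist":[0,0,0]},
    {"hand":60,"xyz":[0,0,-4],"twist":[0,0,0]},
    {"hand":60,"xyz":[0,0,-4],"twist":[0,0,0]},
    {"hand":60,"xyz":[-4,0,0],"twist":[0,0,0]},
    {"hand":60,"xyz":[0,0,0],"twist":[0,0,0]},
  ],
)

```text
t: 18.12
tool_pos: [0.5108, 0.0862, 0.2393]
tool_rot: [0.89, 0.456, 0.0, 0.0]
ft_force: [-0.1, 0.4, 0.5]
width: 0.765
gripper_force: 0.0
```

Run:
```python
from h import *
s,t,r=tool();print(s["t"],t,s["ft_force"],s["width"])
m=cams.camera_model("wrist");a=cams.grab_frame("wrist");b=cams.grab_frame("side")
save(np.hstack([cv2.resize(a[60:260,150:350],(400,400)),cv2.resize(b[100:220,180:300],(400,400))]),"w7.png")
for p in ((.5352,.12,.178),(.5352,.12,.123)): print(proj("wrist",p,m),proj("side",p))
```

```text
18.125 [0.51076347 0.08619228 0.23932429] [-0.12893843  0.36839237  0.50657123] 0.7653307641336502
[np.float64(150.4941419051324), np.float64(255.54165319882253)] [np.float64(135.1118721907045), np.float64(221.0467519151257)]
[np.float64(142.17433135236098), np.float64(255.73441615861717)] [np.float64(153.01926774627458), np.float64(222.22056966732998)]
```

View pics/w7.png

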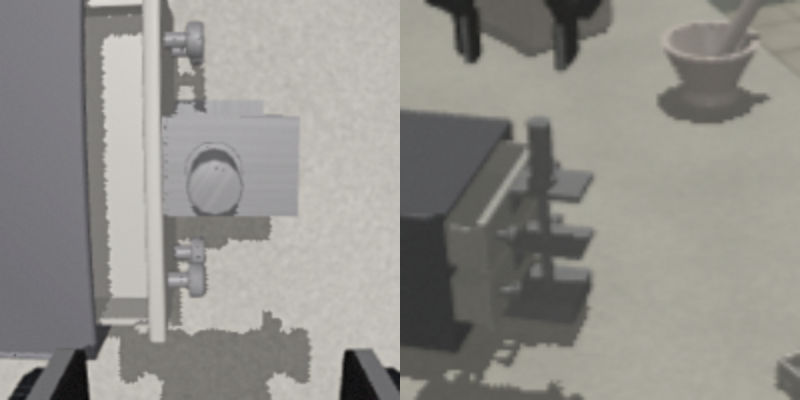

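The picture shows the pin upright through both tongues and into the foot. Its collar is on the upper tongue, the handle top is at (186,214) in the crop, and the gripper is well clear.

```bash
python3 -c "
from cell import workorder
print(workorder.hand_in())"
```

```text
the job is handed in; nothing more can be done
None
```

The pin is threaded through both drawer eyes and into the foot socket with its collar on the upper tongue. The gripper has let go and the job is handed in at about 18 s; hand-in gave no verdict.

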